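# Cover the prep pans with their lids

### The arm

A 6-joint arm with a two-finger parallel gripper is mounted at the origin on the work surface. World frame = base frame: x ahead of the robot, y to its left, z up, the work surface at z = 0. Lengths are in m, angles in rad, forces in N, time in s.
With the tool pointing down it reaches from about 0.3 to 0.775 m from the base axis. Payload 14.6 kg.
Tool frame: the origin (TCP) lies on the mounting face of the last link; the fingertips stand 199 mm ahead of it and the grasp point (between the pads) lies 180 mm ahead of it; z points along the fingers, y is the direction in which the jaws open and shut (so a half turn about z gives the same grasp; the last joint's range is limited). The gripper opens to 94 mm and grips with 3 to 60 N. Pads are 16 mm wide; open, the fingers measure 119 mm over their backs; the gripper's body (75 mm by 177 mm) begins 78 mm behind the grasp point.
Start: joints at [-1.373, 0.3, 1.521, -0, 1.321, -0.067], TCP at [0.144, -0.531, 0.405] pointing down, gripper open.
Joint ranges: [-3.03, 3.03], [-0.79, 2.21], [0.23, 2.52], [-1.04, 4.18], [0, 3.07], [-2.55, 2.55]. Speed limits (rad/s): [2.22, 2.22, 2.57, 3.14, 3.14, 3.14].

### API

Orientations are given as [roll, pitch, yaw] about the fixed x, y, z axes, in that order (R = Rz(yaw) Ry(pitch) Rx(roll)).
In Python, from station import sensors, vision, job gives the robot as it stands. The module is installed in compiled form; this text tells all that it offers.
- The arm moves only by the tool arm_command, never from a script. Its argument "plan" is one flat list of numbers, 5 for each row, row after row: the closure, from -1 (fully open) to 1 (shut), so that 0 is half open, then the shift along the world's x, y, z scaled (see below), then the turn about the world's z scaled (see below). A call has 1 to 20 rows; each row is the pose to reach, as a shift and turn from the pose commanded when the call began; what a row does not reach only later rows make up. The controller multiplies each number of a shift by 400 mm and each number of a turn by 120 degrees. A row lasts 1/10 s, in which the tool goes at most 50 mm and 8.59 degrees, less where a joint would pass 70% of its speed; a pose out of reach is approached as far as the arm can. A call with a number of a shift or a turn outside -1 to 1 is refused whole. A call with a gripper value outside its range is refused whole. The fingers move at their own pace and stop on an object; "newtons" is the grip in N (left out, the last holds). Time passes only in rows, so rows that repeat a pose let the fingers close. It gives the time, the measured TCP pose, the force and the opening at its end, in the units of the state.
- sensors.get_obs(): the state, without advancing time (a new reading comes with each control period).
- vision.camera(name): name is "side" or "top" or "wrist"; returns the picture (384x512x3 uint8, blue, green, red); there is no depth.
- vision.camera_params(name): a dict with "intrinsics" (3x3 intrinsics, pixels), "rvec" (rotation vector, rad) and "tvec" (3), from world to camera coordinates, as OpenCV has them. Camera axes: x right, y down, z forward; pixel columns grow to the right and rows downward; lengths in m; the calibration is good to about 2 mm. A picture is of the moment at which its call begins: read the wrist's pose just before it. camera_params takes no time and is no camera call; for the wrist camera it gives the pose at the moment of the call.
- job.hand_in(): hands the job in, once; it reports no verdict.
Trained networks look in the newest picture that a camera, given by its name, has taken for a name from the list of things; names that differ only in an ending like _2 or _b are one class to them, and where a whole thing is asked for, a point or a joint stands for the part that bears it (a point fixed in the world has none). Each returns a list of dicts, best first, with "confidence" (0 to 1); they miss things now and then, are a little off and sometimes report something else, mostly with a low value. They report only what shows in the picture. A call takes as long as a camera call. They do not tell look-alikes from the thing itself.
- vision.search_frame(name, camera): "at" ([row, column] in pixels, amid what is visible of it).
- vision.silhouettes(name, camera): "mask" (384x512 bool, what is visible of it) and "at" ([row, column] in pixels, amid what is visible of it).
- vision.pinpoint(name, camera): "at" ([row, column] in pixels: a listed point, or the origin of a listed thing).
The state is a dict: "time_s": time; "qpos": joint angles; "joint_vel": joint speeds; "tau": joint torques, N m; "ee_pos": TCP position; "eef_rot": TCP orientation; "force": force on the tool from outside, world axes, zero at the start; "moment": the same for the moment, N m; "grip_width": finger opening in m.
Only numpy, scipy, OpenCV 4.12 (cv2) and the standard library are available. Lean on these libraries where they do the work, as an engineer would, in place of code of your own. Each camera call takes 0.05 s, during which the arm holds its last target.

### The job

The four clean prep pans are to be put away: put on each pan the lid that fits it (big round, small round, square, oblong), turned to match, so that it drops into the mouth and lies flat on the rim. Leave the pans standing where they are, and do not shove or knock over the glass cruet or the porcelain sauce bowl. Let go of every lid at the end.

Things in the scene. Friction and masses are not known exactly. Their poses are not given: they have to be found in the camera images.
- lid_big_grip (a point): Loose steel lid, 0.1 to 0.2 kg, handle up: the larger round lid, 112 mm across, locating step 80 mm across; upright round black knob, 24 mm across. Step 8 mm deep below a 4 mm plate, handle 34 mm tall; 46 mm in all. Point: middle of the handle, on the lid's centre line, 36 mm above the underside (24 above the plate, 10 below the top). Lid's axes, z up.
- pan_big: Loose empty steel pan, 0.4 kg, open at the top: the larger of the two round pans, 100 mm across outside, 94 mm inside; 50 mm high, wall 3 mm. Origin: centre of its underside, on the worktop; z up. Its lid's step has 7 mm play all round; lid on, the middle of the lid's handle is 78 mm above the worktop.
- lid_small_grip (a point): Loose steel lid, 0.1 to 0.2 kg, handle up: the smaller round lid, 84 mm across, locating step 52 mm across; upright round black knob, 24 mm across. Step 8 mm deep below a 4 mm plate, handle 34 mm tall; 46 mm in all. Point: middle of the handle, on the lid's centre line, 36 mm above the underside (24 above the plate, 10 below the top). Lid's axes, z up.
- pan_small: Loose empty steel pan, 0.4 kg, open at the top: the smaller of the two round pans, 72 mm across outside, 66 mm inside; 50 mm high, wall 3 mm. Origin: centre of its underside, on the worktop; z up. Its lid's step has 7 mm play all round; lid on, the middle of the lid's handle is 78 mm above the worktop.
- lid_square_grip (a point): Loose steel lid, 0.1 to 0.2 kg, handle up: the square lid, 98 x 98 mm, locating step 68 x 68 mm; black bar handle 58 mm long (along x), 16 mm wide (along y). Step 8 mm deep below a 4 mm plate, handle 34 mm tall; 46 mm in all. Point: middle of the handle, on the lid's centre line, 36 mm above the underside (24 above the plate, 10 below the top). Lid's axes, z up.
- pan_square: Loose empty steel pan, 0.4 kg, open at the top: the square pan, 88 x 88 mm outside, 82 x 82 mm inside; 50 mm high, wall 3 mm. Origin: centre of its underside, on the worktop; z up. Its lid's step has 7 mm play all round; lid on, the middle of the lid's handle is 78 mm above the worktop.
- lid_oblong_grip (a point): Loose steel lid, 0.1 to 0.2 kg, handle up: the oblong lid, 126 mm (along x) x 82 mm (along y), locating step 96 x 52 mm; black bar handle 58 mm long (along x), 16 mm wide (along y). Step 8 mm deep below a 4 mm plate, handle 34 mm tall; 46 mm in all. Point: middle of the handle, on the lid's centre line, 36 mm above the underside (24 above the plate, 10 below the top). Lid's axes, z up.
- pan_oblong: Loose empty steel pan, 0.4 kg, open at the top: the oblong (rectangular) pan, 116 mm (along its x) x 72 mm (along its y) outside, 110 x 66 mm inside; 50 mm high, wall 3 mm. Origin: centre of its underside, on the worktop; z up. Its lid's step has 7 mm play all round; lid on, the middle of the lid's handle is 78 mm above the worktop.
- cruet: Bystander: small amber glass cruet with a cork stopper, 50 mm across, 70 mm high, standing loose among the pans and lids. Origin at the centre of its underside, z up.
- sauce_bowl: Bystander: small white porcelain sauce bowl, 64 mm across, 28 mm high, standing loose among the pans and lids. Origin at the centre of its underside, z up.
Things that resemble listed ones, but are neither listed nor needed, are in the scene too. Leave any blue or yellow look-alike of the part that bears lid_oblong_grip alone.

How it is judged:
By the outcome, as a careful person would: the job done as asked, in the order asked, and still so for the second after the job is handed in, with the robot touching nothing.
It also fails if it takes over 109 s, if anything falls off the work surface, if the arm or the gripper's body presses on something with over 40 N, if the wrist force passes 120 N, or if a joint passes its speed limit or range.

## Working session

There is one attempt and no reset: what is moved stays moved. The work goes in short steps, Python scripts to look and compute and a tool call to move; the robot and the scene stay as the last step left them, time stands still between calls to the robot, and variables do not carry over. Pictures are saved under pics/ and viewed, and the job is handed in when it is done.

Besides the shell and the picture viewer there is one more tool, called as name(argument=value, ...), one argument or row to a line, values as JSON. arm_command: Moves the arm, as the interface text tells. Its arguments: {"type":"object","properties":{"plan":{"type":"array"},"newtons":{"type":"number"}},"required":["plan"]}

```bash
mkdir -p pics; python3 - <<'E'
from station import sensors, vision
import cv2
o=sensors.get_obs();print(o)
for c in ["top","side","wrist"]:
    im=vision.camera(c);cv2.imwrite(f"pics/{c}0.png",im)
    print(c,vision.camera_params(c))
E
```

```text
{'time_s': 0.0, 'qpos': array([-1.37260370e+00,  3.00466177e-01,  1.52159633e+00,  2.77994394e-07,
        1.32069315e+00, -6.65809894e-02]), 'joint_vel': array([ 4.61918125e-04,  4.42012515e-04,  1.03322677e-03,  9.83524512e-04,
       -1.13396473e-03,  8.92259577e-05]), 'tau': array([ 3.87135791e-03, -5.31803513e+01, -3.52733946e+01,  7.10428390e-02,
        2.43738864e-02, -9.42697943e-05]), 'ee_pos': array([ 0.14393001, -0.53079563,  0.40408244]), 'eef_rot': array([-3.14043224e+00, -7.76455677e-05,  2.64773505e-01]), 'force': array([ 0.37422673, -0.24745095,  0.72243123]), 'moment': array([-0.00940025,  0.00618727, -0.02689743]), 'grip_width': 0.0937604905034824}
top {'intrinsics': array([[496.29833824,   0.        , 263.17774334],
       [  0.        , 496.29833824, 181.709991  ],
       [  0.        ,   0.        ,   1.        ]]), 'rvec': array([ 2.12005398, -2.16797459,  0.16727431]), 'tvec': array([0.0370256 , 0.42225513, 1.63839822])}
side {'intrinsics': array([[376.39529552,   0.        , 254.45835866],
       [  0.        , 376.39529552, 193.68634791],
       [  0.        ,   0.        ,   1.        ]]), 'rvec': array([ 0.1263746 , -2.83417975,  1.28710837]), 'tvec': array([0.4442551 , 0.05144318, 1.3058113 ])}
wrist {'intrinsics': array([[281.11036358,   0.        , 252.75057924],
       [  0.        , 281.11036358, 193.62381886],
       [  0.        ,   0.        ,   1.        ]]), 'rvec': array([-2.30520392,  1.76206604,  0.25633758]), 'tvec': array([-0.54923719, -0.03035745,  0.39069363])}
```

View pics/top0.png

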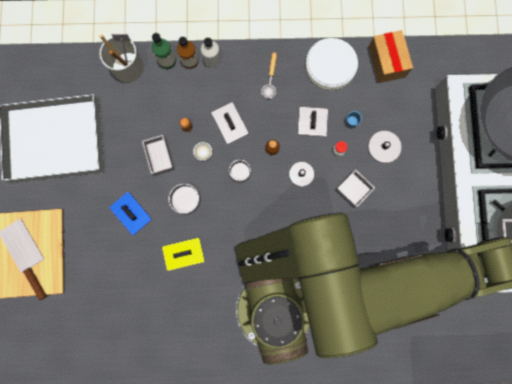

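View pics/side0.png

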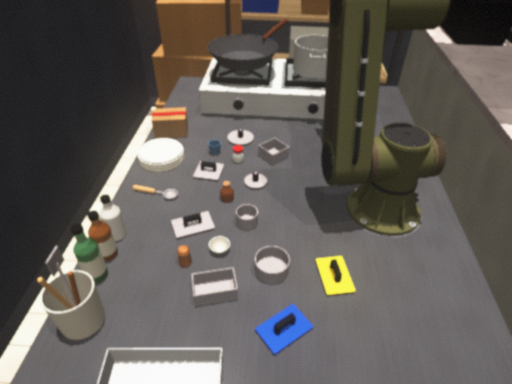

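View pics/wrist0.png

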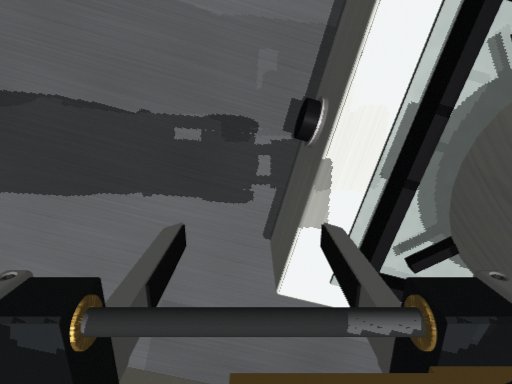

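```bash
cat > h.py <<'E'
from station import sensors, vision
import cv2, numpy as np
def P(c):
    p=vision.camera_params(c); R=cv2.Rodrigues(np.array(p["rvec"],float))[0]
    return np.array(p["intrinsics"]),R,np.array(p["tvec"],float).ravel(),p
def back(c,at,z,pp=None):
    K,R,t,_=pp or P(c)
    d=R.T@np.linalg.solve(K,[at[1],at[0],1.]); o=-R.T@t
    s=(z-o[2])/d[2]; return (o+s*d)
def proj(c,X,pp=None):
    K,R,t,p=pp or P(c)
    return cv2.projectPoints(np.array(X,float).reshape(-1,3),p["rvec"],p["tvec"],K,None)[0].reshape(-1,2)
E
python3 - <<'E'
from h import *
Z={'lid_big_grip':.036,'lid_small_grip':.036,'lid_square_grip':.036,'lid_oblong_grip':.036}
for c in ["top","side"]:
    vision.camera(c);pp=P(c)
    for n in ['lid_big_grip','pan_big','lid_small_grip','pan_small','lid_square_grip','pan_square','lid_oblong_grip','pan_oblong','cruet','sauce_bowl']:
        for d in vision.pinpoint(n,c)[:4]:
            print(c,n,round(d['confidence'],2),np.round(d['at'],1),back(c,d['at'],Z.get(n,0),pp).round(4))
print(sensors.get_obs()['time_s'], proj("top",[[0,0,0],[.5,0,0],[.5,.2,0]]))
E
```

```text
top lid_big_grip 0.88 [146.9 385.2] [ 0.5328 -0.3894  0.036 ]
top pan_big 0.72 [200.7 189.6] [0.368  0.2797 0.    ]
top lid_small_grip 0.59 [174.1 302.3] [ 0.4454 -0.1047  0.036 ]
top pan_small 0.72 [170.2 237.9] [0.4699 0.1135 0.    ]
top lid_square_grip 0.76 [117.8 316.1] [ 0.6398 -0.1587  0.036 ]
top pan_square 0.64 [190.4 350.6] [ 0.3912 -0.2711  0.    ]
top lid_oblong_grip 0.91 [117.8 229.8] [0.6463 0.1369 0.036 ]
top lid_oblong_grip 0.84 [251.8 183.1] [0.1953 0.2959 0.036 ]
top lid_oblong_grip 0.66 [208.1 130.3] [0.3433 0.4718 0.036 ]
top lid_oblong_grip 0.37 [200.4 186.6] [0.365  0.2845 0.036 ]
top pan_oblong 0.89 [157.  162.7] [0.522  0.3726 0.    ]
top cruet 0.69 [149.8 384.4] [ 0.5305 -0.3953  0.    ]
top cruet 0.5 [149.  274.3] [ 0.5417 -0.0137  0.    ]
top sauce_bowl 0.77 [154.4 202.5] [0.5281 0.2351 0.    ]
side lid_big_grip 0.63 [132.7 238. ] [ 0.5486 -0.3797  0.036 ]
side pan_big 0.66 [270.1 269.3] [0.3768 0.2993 0.    ]
side lid_small_grip 0.63 [175.9 254.8] [ 0.4529 -0.093   0.036 ]
side pan_small 0.94 [223.1 247.8] [0.4583 0.1141 0.    ]
side lid_square_grip 0.63 [162.8 207.3] [ 0.6399 -0.1554  0.036 ]
side pan_square 0.57 [155.2 273.9] [ 0.39   -0.2812  0.    ]
side lid_oblong_grip 0.82 [218.8 191.3] [0.6372 0.1471 0.036 ]
side lid_oblong_grip 0.81 [263.3 332.8] [0.1966 0.2861 0.036 ]
side lid_oblong_grip 0.59 [324.5 284.4] [0.3301 0.4896 0.036 ]
side pan_oblong 0.96 [289.4 215.8] [0.522  0.3794 0.    ]
side cruet 0.52 [200.6 226.3] [0.5447 0.0111 0.    ]
side cruet 0.42 [156.9 271.8] [ 0.3979 -0.2685 -0.    ]
side sauce_bowl 0.84 [252.5 219.5] [0.5322 0.247  0.    ]
1.25 [[274.39342095 309.61816298]
 [270.64000753 160.90288396]
 [212.7130822  162.16045934]]
```

```bash
cat > fit.py <<'E'
from h import *
from scipy.optimize import minimize
S=4
def ring(kind,a,b,z,n=40):
    if kind=='r':
        th=np.linspace(0,2*np.pi,n,endpoint=False); return np.c_[a*np.cos(th),a*np.sin(th),0*th+z]
    return np.array([[a,b,z],[-a,b,z],[-a,-b,z],[a,-b,z]])
# list of convex solids (union of hulls)
def pan(k,a,b): return [np.r_[ring(k,a,b,0),ring(k,a,b,.05)]]
def lid(k,a,b,hd):
    pl=np.r_[ring(k,a,b,.008),ring(k,a,b,.012)]
    h=ring('r',.012,0,.046) if hd=='r' else ring('q',.029,.008,.046)
    h2=h.copy();h2[:,2]=.012
    return [pl,np.r_[h,h2]]
M={'lid_big_grip':lid('r',.056,0,'r'),'lid_small_grip':lid('r',.042,0,'r'),'lid_square_grip':lid('q',.049,.049,'b'),'lid_oblong_grip':lid('q',.063,.041,'b'),
'pan_big':pan('r',.05,0),'pan_small':pan('r',.036,0),'pan_square':pan('q',.044,.044),'pan_oblong':pan('q',.058,.036),
'cruet':[np.r_[ring('r',.025,0,0),ring('r',.025,0,.07)]],'sauce_bowl':[np.r_[ring('r',.02,0,0),ring('r',.032,0,.028)]]}
def render(n,x,c,pp,box,z0=0):
    r0,r1,c0,c1=box
    im=np.zeros(((r1-r0)*S,(c1-c0)*S),np.uint8)
    cs,sn=np.cos(x[2]),np.sin(x[2]);R=np.array([[cs,-sn,0],[sn,cs,0],[0,0,1]])
    for s in M[n]:
        q=proj(c,s@R.T+[x[0],x[1],z0],pp)
        q=(q+.5-[c0,r0])*S*16-8
        cv2.fillConvexPoly(im,cv2.convexHull(q.astype(np.float32)).astype(np.int32),1,cv2.LINE_8,4)
    return im
def fit(n,views,x0,yaw0s,z0=0):
    """views: list of (cam,pp,mask)"""
    D=[]
    for c,pp,m in views:
        r,cc=np.where(m);box=(max(r.min()-15,0),min(r.max()+16,384),max(cc.min()-15,0),min(cc.max()+16,512))
        mm=np.kron(m[box[0]:box[1],box[2]:box[3]].astype(np.uint8),np.ones((S,S),np.uint8));D.append((c,pp,mm,box))
    def cost(x):
        t=0
        for c,pp,mm,box in D:
            im=render(n,x,c,pp,box,z0);t+=1-(im&mm).sum()/max((im|mm).sum(),1)
        return t/len(D)
    best=None
    for y in yaw0s:
        x=np.array([*x0,y])
        sim=np.array([x,x+[.01,0,0],x+[0,.01,0],x+[0,0,.2]])
        r=minimize(cost,x,method='Nelder-Mead',options=dict(initial_simplex=sim,xatol=2e-4,fatol=1e-4,maxiter=150))
        if best is None or r.fun<best.fun: best=r
    return best.x,best.fun
def yaws(n):
    return [0] if ('big' in n or 'small' in n or n in('cruet','sauce_bowl')) else ([0,.5,1.,-.5] if 'square' in n else [0,.5,1,1.5,-.5,-1])
E
cat > run1.py <<'E'
from fit import *
G={'lid_big_grip':(.535,-.387),'pan_big':(.368,.285),'lid_small_grip':(.448,-.1),'pan_small':(.465,.113),'lid_square_grip':(.64,-.157),'pan_square':(.39,-.275),'lid_oblong_grip':(.643,.14),'pan_oblong':(.522,.374),'cruet':(.543,0),'sauce_bowl':(.53,.24)}
V={}
for c in ["top","side"]:
    im=vision.camera(c);pp=P(c)
    for n in G:
        q=proj(c,[[*G[n],.02]],pp)[0]
        ds=[d for d in vision.silhouettes(n,c) if np.hypot(d['at'][1]-q[0],d['at'][0]-q[1])<14]
        if ds: V.setdefault(n,[]).append((c,pp,ds[0]['mask']))
for n in G:
    out=[]
    for v in V.get(n,[]):
        x,f=fit(n,[v],G[n],yaws(n)); out.append((v[0],x.round(4),round(f,3)))
    if len(V.get(n,[]))==2:
        x,f=fit(n,V[n],G[n],yaws(n)); out.append(('both',x.round(4),round(f,3)))
    print(n,*out,sep='\n   ')
print(sensors.get_obs()['time_s'])
E
python3 run1.py
```

```text
lid_big_grip
   ('side', array([ 0.5396, -0.3901,  0.1196]), np.float64(0.062))
pan_big
   ('top', array([ 0.3722,  0.2924, -0.1113]), np.float64(0.038))
lid_small_grip
   ('top', array([ 0.4516, -0.1036,  0.1169]), np.float64(0.059))
   ('side', array([ 0.4527, -0.1019,  0.0822]), np.float64(0.074))
   ('both', array([ 0.4522, -0.1032,  0.0891]), np.float64(0.071))
pan_small
   ('top', array([0.463 , 0.1047, 0.3064]), np.float64(0.053))
   ('side', array([0.4631, 0.1082, 0.0745]), np.float64(0.03))
   ('both', array([0.4633, 0.1059, 0.286 ]), np.float64(0.056))
lid_square_grip
   ('top', array([ 0.6362, -0.1498,  1.4725]), np.float64(0.058))
   ('side', array([ 0.6357, -0.1455, -0.094 ]), np.float64(0.073))
   ('both', array([ 0.636 , -0.1485, -0.1082]), np.float64(0.08))
pan_square
   ('top', array([ 0.3955, -0.281 ,  0.7773]), np.float64(0.041))
   ('side', array([ 0.394 , -0.276 ,  0.6931]), np.float64(0.113))
   ('both', array([ 0.3947, -0.2805,  0.7866]), np.float64(0.084))
lid_oblong_grip
   ('top', array([0.6357, 0.1394, 0.417 ]), np.float64(0.079))
   ('side', array([0.6383, 0.1418, 0.4503]), np.float64(0.076))
   ('both', array([0.6372, 0.141 , 0.439 ]), np.float64(0.086))
pan_oblong
   ('top', array([0.5235, 0.3828, 0.2756]), np.float64(0.041))
   ('side', array([0.5235, 0.3856, 0.2896]), np.float64(0.032))
   ('both', array([0.5235, 0.3841, 0.2804]), np.float64(0.048))
cruet
   ('top', array([ 0.5396, -0.0064,  0.1775]), np.float64(0.322))
   ('side', array([ 0.5465, -0.0065,  0.0602]), np.float64(0.379))
   ('both', array([ 0.5465, -0.006 ,  0.2132]), np.float64(0.352))
sauce_bowl
   ('top', array([0.5357, 0.2313, 0.1123]), np.float64(0.14))
   ('side', array([0.5335, 0.2321, 0.2458]), np.float64(0.09))
   ('both', array([0.5338, 0.2321, 0.0852]), np.float64(0.118))
2.35
```

arm_command(
  plan=[-0.1,0.99,0.35,0,0.62,-0.1,0.99,0.35,0,0.62,-0.1,0.99,0.35,0,0.62,-0.1,0.99,0.35,0,0.62,-0.1,0.99,0.35,0,0.62,-0.1,0.99,0.35,0,0.62,-0.1,0.99,0.35,0,0.62,-0.1,0.99,0.35,0,0.62,-0.1,0.99,0.35,0,0.62,-0.1,0.99,0.35,0,0.62,-0.1,0.99,0.35,0,0.62,-0.1,0.99,0.35,0,0.62],
  newtons=25,
)

```text
time_s: 3.55
ee_pos: [0.5389, -0.3915, 0.4048]
eef_rot: [-3.142, 0.0, 1.56]
force: [-0.2, -0.1, 0.1]
grip_width: 0.0516
```

```bash
cat > w.py <<'E'
import sys
from fit import *
# usage: w.py tag name x y [z0] [cams]
tag,n,x,y=sys.argv[1],sys.argv[2],float(sys.argv[3]),float(sys.argv[4])
z0=float(sys.argv[5]) if len(sys.argv)>5 else 0
cams=sys.argv[6].split(',') if len(sys.argv)>6 else ['wrist','top','side']
o=sensors.get_obs();print(round(o['time_s'],2),o['ee_pos'].round(4),o['eef_rot'].round(4),o['grip_width'].round(4),o['force'].round(1),'q6',o['qpos'][5].round(2))
for c in cams:
    pp=P(c);im=vision.camera(c);cv2.imwrite(f"pics/{tag}_{c}.png",im)
    q=proj(c,[[x,y,z0+.02]],pp)[0]
    ds=[d for d in vision.silhouettes(n,c) if np.hypot(d['at'][1]-q[0],d['at'][0]-q[1])<(60 if c=='wrist' else 14)]
    if not ds: print(c,'none');continue
    X,f=fit(n,[(c,pp,ds[0]['mask'])],(x,y),yaws(n),z0)
    m=ds[0]['mask'];e=cv2.findContours(m.astype(np.uint8),0,2)[0];cv2.drawContours(im,e,-1,(0,0,255),1);cv2.imwrite(f"pics/{tag}_{c}m.png",im)
    print(c,X.round(4),round(f,3))
E
python3 w.py a lid_big_grip .5396 -.39
```

```text
Traceback (most recent call last):
  File "w.py", line 7, in <module>
    o=sensors.get_obs();print(round(o['time_s'],2),o['ee_pos'].round(4),o['eef_rot'].round(4),o['grip_width'].round(4),o['force'].round(1),'q6',o['qpos'][5].round(2))
                                                                                              ^^^^^^^^^^^^^^^^^^^^^
AttributeError: 'float' object has no attribute 'round'
```

```bash
sed -i "s/o\['grip_width'\].round(4)/round(o['grip_width'],4)/" w.py
python3 w.py a lid_big_grip .5396 -.39
```

```text
3.55 [ 0.5389 -0.3915  0.4048] [-3.1415e+00  2.0000e-04  1.5604e+00] 0.0516 [-0.2 -0.1  0.1] q6 -0.67
wrist [ 0.5389 -0.3918  0.0574] 0.024
top none
side [ 0.541  -0.391   0.0988] 0.066
```

View pics/a_wristm.png

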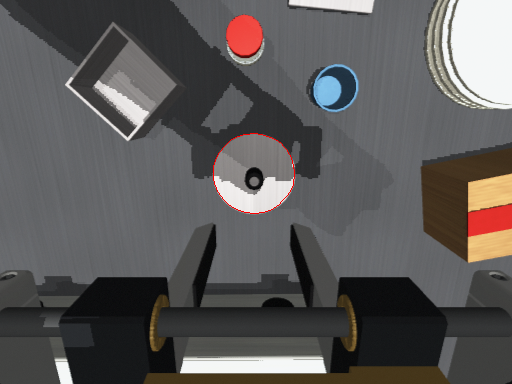

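arm_command(
  plan=[-0.1,0,0,-0.35,0,-0.1,0,0,-0.35,0,-0.1,0,0,-0.35,0,-0.1,0,0,-0.47,0,-0.1,0,0,-0.47,0,-0.1,0,0,-0.47,0,-0.1,0,0,-0.47,0,1,0,0,-0.47,0,1,0,0,-0.47,0,1,0,0,-0.47,0,1,0,0,-0.47,0,1,0,0,-0.47,0,1,0,0,-0.47,0,1,0,0,-0.4,0,1,0,0,-0.3,0,1,0,0,-0.2,0,1,0,0,-0.1,0,1,0,0,-0.06,0,1,0,0,-0.06,0,1,0,0,-0.06,0],
  newtons=25,
)

```text
time_s: 5.85
ee_pos: [0.5398, -0.3908, 0.3793]
eef_rot: [-3.14, -0.001, 1.563]
force: [0.0, -0.3, -0.6]
grip_width: 0.0237
```

```bash
python3 w.py b lid_big_grip .5389 -.3918 .163 wrist,side
```

```text
5.85 [ 0.5398 -0.3908  0.3793] [-3.1405e+00 -9.0000e-04  1.5633e+00] 0.0237 [ 0.  -0.3 -0.6] q6 -0.67
wrist [ 0.5388 -0.3916  0.0499] 0.221
side [ 0.5407 -0.388   0.1034] 0.138
```

View pics/b_wristm.png

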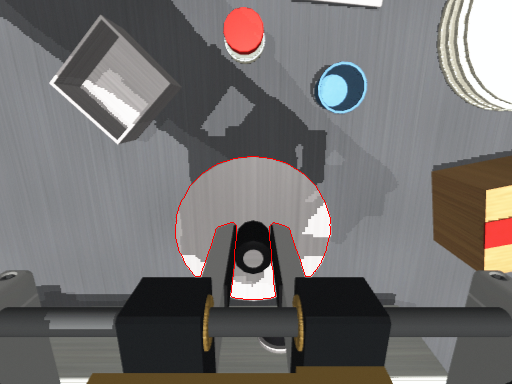

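arm_command(
  plan=[1,-0.12,0.5,0,0,1,-0.25,1,0,0,1,-0.25,1,0,0,1,-0.25,1,0,0,1,-0.25,1,0,0,1,-0.25,1,0,0,1,-0.25,1,0,0,1,-0.25,1,0,0,1,-0.25,1,0,0,1,-0.25,1,0,0,1,-0.25,1,0,0],
)

```text
time_s: 7.15
ee_pos: [0.4402, 0.0086, 0.3804]
eef_rot: [-3.141, 0.0, 1.564]
force: [0.0, 1.1, -1.4]
grip_width: 0.0237
```

arm_command(
  plan=[1,-0.17,0.4,0,0,1,-0.17,0.4,0,0,1,-0.17,0.4,0,0,1,-0.17,0.4,0,0,1,-0.17,0.4,0,0,1,-0.17,0.4,0,0,1,-0.17,0.4,0,0],
)

```text
time_s: 7.85
ee_pos: [0.3727, 0.168, 0.3805]
eef_rot: [-3.141, 0.0, 1.561]
force: [0.4, -0.7, -1.0]
grip_width: 0.0236
```

```bash
python3 w.py c pan_big .372 .292 0 wrist,top,side
```

```text
7.85 [0.3727 0.168  0.3805] [-3.1413e+00  3.0000e-04  1.5614e+00] 0.0236 [ 0.4 -0.7 -1. ] q6 0.34
wrist none
top [0.3713 0.2933 0.0867] 0.285
side [0.372  0.2957 0.0016] 0.052
```

```bash
python3 - <<'E'
from h import *
vision.camera('wrist')
pp=P('wrist')
print(proj('wrist',[[.372,.293,.05]],pp))
for d in vision.silhouettes('pan_big','wrist'): print(d['confidence'],d['at'],d['mask'].sum())
E
```

```text
[[252.61424971  68.39723044]]
0.81 [64.4, 249.1] 8256
0.68 [215.7, 255.1] 14004
0.56 [290.5, 382.7] 529
```

View pics/c_wrist.png

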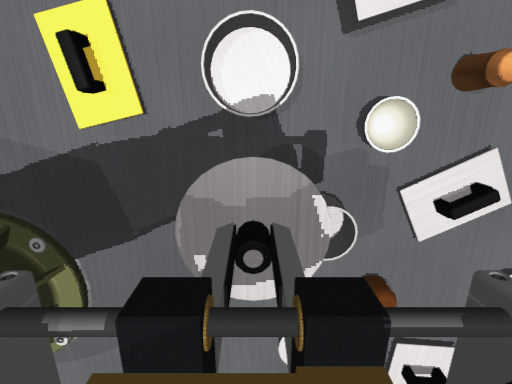

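```bash
python3 w.py c2 pan_big .372 .292 0 wrist
```

```text
8.25 [0.372  0.169  0.3806] [3.1416 0.     1.5629] 0.0236 [-0.2 -0.6 -0.3] q6 0.34
wrist [0.3699 0.2941 0.1383] 0.035
```

arm_command(
  plan=[1,0,0.2,0,0,1,0,0.312,0,0,1,0,0.312,0,0,1,0,0.312,-0.05,0,1,0,0.312,-0.15,0,1,0,0.312,-0.24,0,1,0,0.312,-0.27,0,1,0,0.312,-0.29,0,1,0,0.312,-0.303,0,1,0,0.312,-0.303,0,-0.1,0,0.312,-0.303,0,-0.1,0,0.312,-0.303,0,-0.1,0,0.312,-0.303,0,-0.1,0,0.312,-0.25,0,-0.1,0,0.312,-0.15,0,-0.1,0,0.312,-0.05,0,-0.1,0,0.312,0.05,0,-0.1,0,0.2,0.05,0,-0.1,0,0.05,0.05,0,-0.1,0,0,0.05,0],
)

```text
time_s: 10.35
ee_pos: [0.3713, 0.1671, 0.4011]
eef_rot: [3.141, -0.0, 1.563]
force: [0.7, 0.6, 0.6]
grip_width: 0.0517
```

```bash
python3 w.py d lid_big_grip .371 .294 .042 wrist,top,side
```

```text
10.35 [0.3713 0.1671 0.4011] [ 3.1405e+00 -1.0000e-04  1.5632e+00] 0.0517 [0.7 0.6 0.6] q6 0.34
wrist [0.3713 0.292  0.1682] 0.025
top [0.3728 0.2931 0.0745] 0.309
side [ 0.3739  0.2937 -0.0328] 0.062
```

View pics/d_wrist.png

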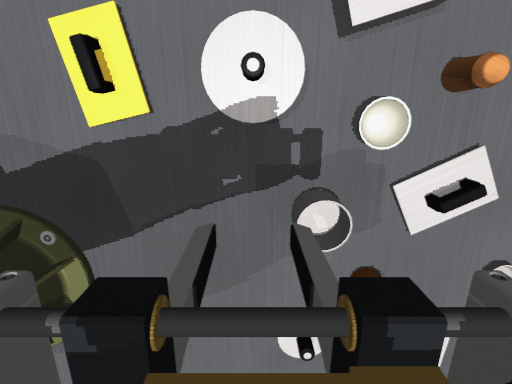

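View pics/d_side.png

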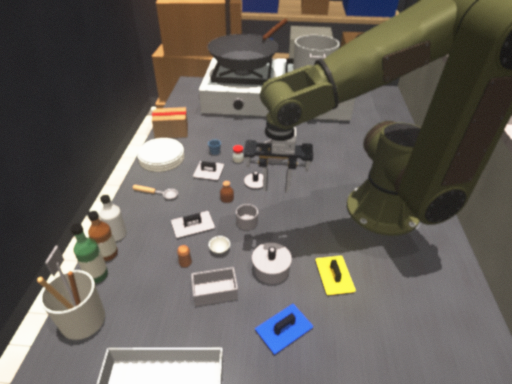

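arm_command(
  plan=[-0.1,0.2,-0.67,0,0,-0.1,0.2,-0.67,0,0,-0.1,0.2,-0.67,0,0,-0.1,0.2,-0.67,0,0,-0.1,0.2,-0.67,0,0,-0.1,0.2,-0.67,0,0,-0.1,0.2,-0.67,0,0,-0.1,0.2,-0.67,0,0],
)

```text
time_s: 11.45
ee_pos: [0.4523, -0.0984, 0.4002]
eef_rot: [-3.141, -0.0, 1.563]
force: [-0.9, 0.0, -1.1]
grip_width: 0.0515
```

```bash
python3 w.py e lid_small_grip .4522 -.1032 0 wrist; python3 w.py e2 pan_small .4632 .106 0 wrist
```

```text
11.45 [ 0.4523 -0.0984  0.4002] [-3.1406e+00 -5.0000e-04  1.5633e+00] 0.0515 [-0.9  0.  -1.1] q6 -0.29
wrist [ 0.4495 -0.102   0.0079] 0.05
11.55 [ 0.4521 -0.0976  0.4005] [-3.1413e+00 -3.0000e-04  1.5649e+00] 0.0518 [-0.8  0.4 -0.1] q6 -0.29
wrist none
```

arm_command(
  plan=[-0.1,-0.005,-0.01,-0.1,0,-0.1,-0.005,-0.01,-0.22,0,-0.1,-0.005,-0.01,-0.34,0,-0.1,-0.005,-0.01,-0.46,0,-0.1,-0.005,-0.01,-0.46,0,-0.1,-0.005,-0.01,-0.46,0,1,-0.005,-0.01,-0.46,0,1,-0.005,-0.01,-0.46,0,1,-0.005,-0.01,-0.46,0,1,-0.005,-0.01,-0.46,0,1,-0.005,-0.01,-0.46,0,1,-0.005,-0.01,-0.38,0,1,-0.005,-0.01,-0.28,0,1,-0.005,-0.01,-0.18,0,1,-0.005,-0.01,-0.08,0,1,0.01,0.1,-0.05,0,1,0.027,0.19,-0.05,0,1,0.027,0.19,-0.05,0,1,0.027,0.19,-0.05,0,1,0.027,0.19,-0.05,0],
)

```text
time_s: 13.65
ee_pos: [0.4626, -0.0234, 0.3803]
eef_rot: [-3.141, 0.0, 1.563]
force: [-0.0, -1.0, -2.0]
grip_width: 0.0234
```

```bash
python3 w.py f pan_small .4632 .106 0 wrist; python3 w.py f2 lid_small_grip .4632 -.023 .163 wrist
```

```text
13.65 [ 0.4626 -0.0234  0.3803] [-3.1409e+00  1.0000e-04  1.5628e+00] 0.0234 [-0. -1. -2.] q6 -0.12
wrist [0.4608 0.1071 0.2487] 0.031
13.75 [ 0.4627 -0.0237  0.3804] [-3.1411  0.      1.562 ] 0.0232 [ 0.6  0.2 -1. ] q6 -0.12
wrist none
```

View pics/f_wrist.png

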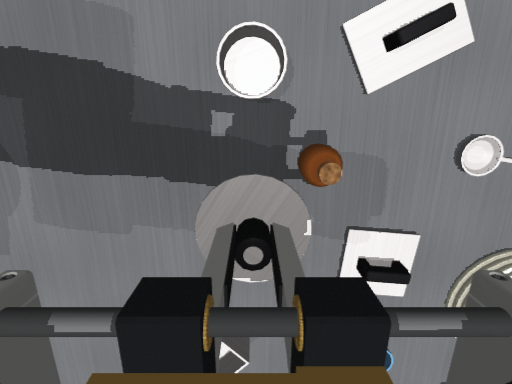

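arm_command(
  plan=[1,-0.002,0.12,0,0,1,-0.002,0.24,0,0,1,-0.002,0.325,0,0,1,-0.002,0.325,0,0,1,-0.002,0.325,-0.08,0,1,-0.002,0.325,-0.18,0,1,-0.002,0.325,-0.25,0,1,-0.002,0.325,-0.28,0,1,-0.002,0.325,-0.303,0,1,-0.002,0.325,-0.303,0,-0.1,-0.002,0.325,-0.303,0,-0.1,-0.002,0.325,-0.303,0,-0.1,-0.002,0.325,-0.303,0,-0.1,-0.002,0.325,-0.25,0,-0.1,-0.002,0.325,-0.15,0,-0.1,-0.002,0.325,-0.05,0,-0.1,-0.002,0.325,0.05,0,-0.1,-0.002,0.2,0.05,0,-0.1,-0.002,0.08,0.05,0,-0.1,0,0,0.05,0],
)

```text
time_s: 15.85
ee_pos: [0.4622, -0.0248, 0.4015]
eef_rot: [3.14, 0.0, 1.563]
force: [1.9, 0.5, -0.0]
grip_width: 0.0516
```

```bash
python3 w.py g lid_small_grip .462 .1065 .042 wrist,side
```

```text
15.85 [ 0.4622 -0.0248  0.4015] [3.1401e+00 4.0000e-04 1.5631e+00] 0.0516 [ 1.9  0.5 -0. ] q6 -0.13
wrist none
side [0.4622 0.1078 0.1881] 0.151
```

View pics/g_wrist.png

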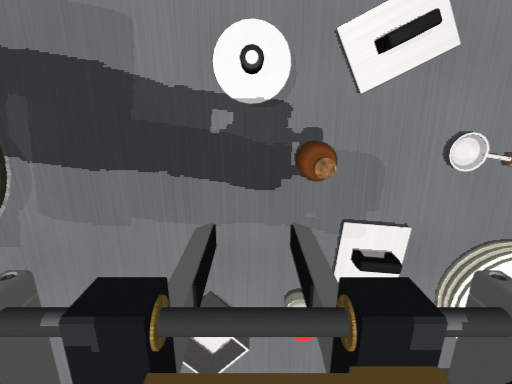

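arm_command(
  plan=[-0.1,0.435,-0.31,0,-0.794,-0.1,0.435,-0.31,0,-0.794,-0.1,0.435,-0.31,0,-0.794,-0.1,0.435,-0.31,0,-0.794,-0.1,0.435,-0.31,0,-0.794,-0.1,0.435,-0.31,0,-0.794,-0.1,0.435,-0.31,0,-0.794,-0.1,0.435,-0.31,0,-0.794,-0.1,0.435,-0.31,0,-0.794,-0.1,0.435,-0.31,0,-0.794,-0.1,0.435,-0.31,0,-0.794,-0.1,0.435,-0.31,0,-0.794,-0.1,0.435,-0.31,0,-0.794],
)

```text
time_s: 17.35
ee_pos: [0.637, -0.1457, 0.4007]
eef_rot: [-3.142, -0.0, -0.095]
force: [-1.0, -0.6, 0.6]
grip_width: 0.0517
```

```bash
python3 w.py i lid_square_grip .636 -.148 0 wrist
```

```text
17.35 [ 0.637  -0.1457  0.4007] [-3.1415 -0.     -0.0947] 0.0517 [-1.  -0.6  0.6] q6 1.38
wrist [ 0.6347 -0.1473  1.4774] 0.024
```

View pics/i_wrist.png

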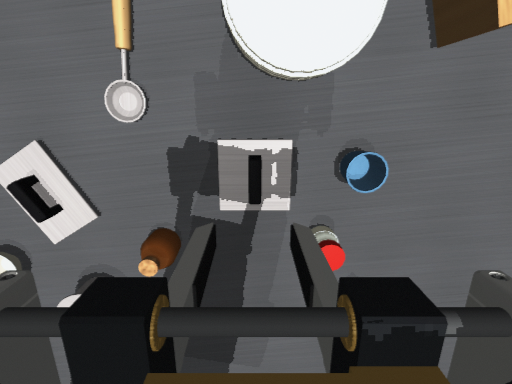

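arm_command(
  plan=[-0.1,-0.006,-0.004,-0.1,0,-0.1,-0.006,-0.004,-0.22,0,-0.1,-0.006,-0.004,-0.34,0,-0.1,-0.006,-0.004,-0.46,0,-0.1,-0.006,-0.004,-0.46,0,-0.1,-0.006,-0.004,-0.46,0,1,-0.006,-0.004,-0.46,0,1,-0.006,-0.004,-0.46,0,1,-0.006,-0.004,-0.46,0,1,-0.006,-0.004,-0.46,0,1,-0.006,-0.004,-0.46,0,1,-0.006,-0.004,-0.46,0,1,-0.006,-0.004,-0.38,0,1,-0.006,-0.004,-0.28,0,1,-0.006,-0.004,-0.18,0,1,-0.006,-0.004,-0.08,0,1,-0.006,-0.004,-0.05,0,1,-0.006,-0.004,-0.05,0],
)

```text
time_s: 19.25
ee_pos: [0.6343, -0.1484, 0.3817]
eef_rot: [3.141, -0.002, -0.1]
force: [-0.0, -0.3, -1.9]
grip_width: 0.0158
```

arm_command(
  plan=[1,-0.1,-0.07,0,0.07,1,-0.2,-0.14,0,0.14,1,-0.3,-0.2,0,0.21,1,-0.4,-0.27,0,0.28,1,-0.5,-0.33,0,0.35,1,-0.6,-0.4,0,0.42,1,-0.7,-0.47,0,0.42,1,-0.81,-0.55,0,0.42,1,-0.81,-0.55,0,0.42,1,-0.81,-0.55,0,0.42,1,-0.81,-0.55,0,0.42],
)

```text
time_s: 20.35
ee_pos: [0.311, -0.368, 0.3794]
eef_rot: [-3.14, -0.001, 0.78]
force: [0.5, -0.1, -1.5]
grip_width: 0.0158
```

```bash
python3 w.py j pan_square .3947 -.2805 0 wrist,side,top;  python3 w.py j2 lid_square_grip .31 -.367 .163 wrist
```

```text
20.35 [ 0.311  -0.368   0.3794] [-3.1397e+00 -6.0000e-04  7.8010e-01] 0.0158 [ 0.5 -0.1 -1.5] q6 -0.15
wrist [ 0.3916 -0.2788  0.774 ] 0.019
side [ 0.3948 -0.2769  0.7615] 0.037
top [ 0.3948 -0.2812  0.7606] 0.073
20.65 [ 0.311  -0.368   0.3805] [-3.1414e+00 -1.0000e-04  7.8130e-01] 0.0161 [-0.5 -0.7 -1.1] q6 -0.16
wrist [ 0.31   -0.3672 -0.7873] 0.236
```

View pics/j_wrist.png

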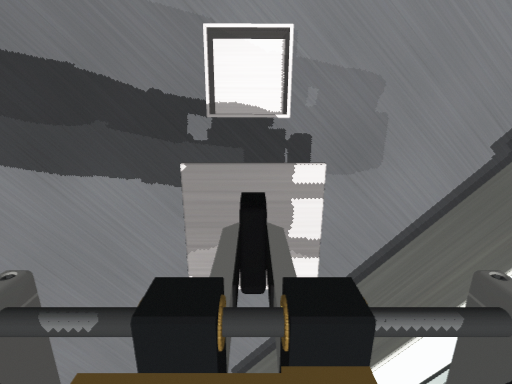

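arm_command(
  plan=[1,0.1,0.11,0,0,1,0.205,0.222,0,0,1,0.205,0.222,0,-0.003,1,0.205,0.222,0,-0.003,1,0.205,0.222,-0.08,-0.003,1,0.205,0.222,-0.18,-0.003,1,0.205,0.222,-0.25,-0.003,1,0.205,0.222,-0.28,-0.003,1,0.205,0.222,-0.303,-0.003,1,0.205,0.222,-0.303,-0.003,-0.1,0.205,0.222,-0.303,-0.003,-0.1,0.205,0.222,-0.303,-0.003,-0.1,0.205,0.222,-0.303,-0.003,-0.1,0.205,0.222,-0.25,-0.003,-0.1,0.205,0.222,-0.15,-0.003,-0.1,0.205,0.222,-0.05,-0.003,-0.1,0.205,0.222,0.05,-0.003,-0.1,0.12,0.12,0.05,0,-0.1,0,0,0.05,0,-0.1,0,0,0.05,0],
)

```text
time_s: 22.75
ee_pos: [0.3082, -0.3701, 0.4014]
eef_rot: [3.14, 0.001, 0.779]
force: [-0.3, 0.3, 0.1]
grip_width: 0.0515
```

```bash
python3 w.py k lid_square_grip .393 -.279 .042 wrist,side
```

```text
22.75 [ 0.3082 -0.3701  0.4014] [3.1403e+00 6.0000e-04 7.7860e-01] 0.0515 [-0.3  0.3  0.1] q6 -0.16
wrist [ 0.3921 -0.2794  0.7791] 0.019
side [ 0.3947 -0.2789  0.7494] 0.09
```

View pics/k_wrist.png

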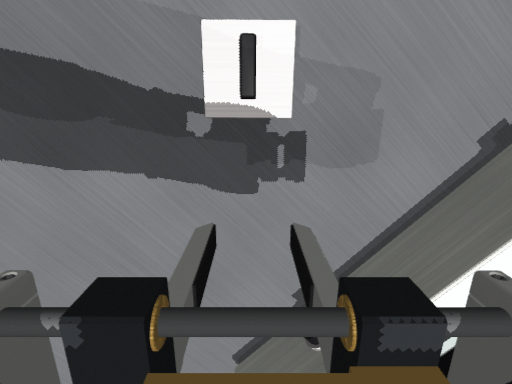

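arm_command(
  plan=[-0.1,0.4,0.63,0,-0.16,-0.1,0.4,0.63,0,-0.16,-0.1,0.4,0.63,0,-0.16,-0.1,0.4,0.63,0,-0.16,-0.1,0.4,0.63,0,-0.16,-0.1,0.4,0.63,0,-0.16,-0.1,0.4,0.63,0,-0.16],
)

```text
time_s: 23.65
ee_pos: [0.472, -0.1117, 0.4008]
eef_rot: [-3.141, -0.001, 0.45]
force: [-0.9, -0.5, 0.8]
grip_width: 0.0515
```

arm_command(
  plan=[-0.1,0.42,0.645,0,0,-0.1,0.42,0.645,0,0,-0.1,0.42,0.645,0,0,-0.1,0.42,0.645,0,0,-0.1,0.42,0.645,0,0,-0.1,0.42,0.645,0,0,-0.1,0.42,0.645,0,0,-0.1,0.42,0.645,0,0],
)

```text
time_s: 24.45
ee_pos: [0.6384, 0.1434, 0.3998]
eef_rot: [-3.141, 0.001, 0.448]
force: [0.6, -0.3, -0.4]
grip_width: 0.0519
```

```bash
python3 w.py l lid_oblong_grip .637 .141 0 wrist
```

```text
24.45 [0.6384 0.1434 0.3998] [-3.1413e+00  1.1000e-03  4.4760e-01] 0.0519 [ 0.6 -0.3 -0.4] q6 1.29
wrist [0.6354 0.1419 0.4598] 0.024
```

View pics/l_wrist.png

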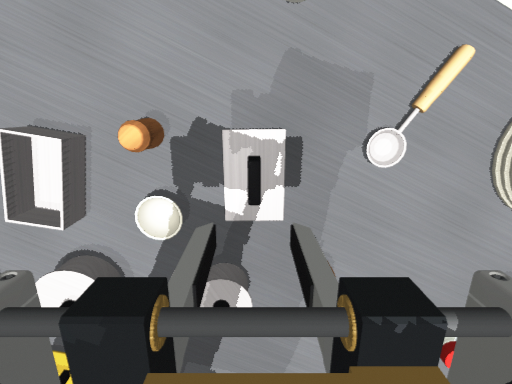

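arm_command(
  plan=[-0.1,-0.006,-0.004,-0.1,0.004,-0.1,-0.006,-0.004,-0.22,0.004,-0.1,-0.006,-0.004,-0.34,0.004,-0.1,-0.006,-0.004,-0.459,0.004,-0.1,-0.006,-0.004,-0.459,0.004,-0.1,-0.006,-0.004,-0.459,0.004,1,-0.006,-0.004,-0.459,0.004,1,-0.006,-0.004,-0.459,0.004,1,-0.006,-0.004,-0.459,0.004,1,-0.006,-0.004,-0.459,0.004,1,-0.006,-0.004,-0.459,0.004,1,-0.006,-0.004,-0.459,0.004,1,-0.006,-0.004,-0.38,0.004,1,-0.006,-0.004,-0.28,0.004,1,-0.006,-0.004,-0.18,0.004,1,-0.006,-0.004,-0.08,0.004,1,-0.006,-0.004,-0.05,0.004,1,-0.006,-0.004,-0.05,0.004],
)

```text
time_s: 26.35
ee_pos: [0.6359, 0.14, 0.3817]
eef_rot: [3.141, -0.002, 0.453]
force: [0.5, -0.4, -2.7]
grip_width: 0.0159
```

arm_command(
  plan=[1,-0.08,0.07,0,-0.04,1,-0.16,0.14,0,-0.086,1,-0.24,0.21,0,-0.086,1,-0.32,0.28,0,-0.086,1,-0.4,0.35,0,-0.086,1,-0.48,0.42,0,-0.086,1,-0.58,0.52,0,-0.086,1,-0.58,0.52,0,-0.086,1,-0.58,0.52,0,-0.086,1,-0.58,0.52,0,-0.086],
)

```text
time_s: 27.35
ee_pos: [0.4045, 0.3475, 0.3793]
eef_rot: [3.141, 0.002, 0.273]
force: [-0.6, -0.3, -0.5]
grip_width: 0.016
```

```bash
python3 w.py m pan_oblong .5235 .384 0 wrist,side,top
```

```text
27.35 [0.4045 0.3475 0.3793] [3.1406e+00 1.8000e-03 2.7280e-01] 0.016 [-0.6 -0.3 -0.5] q6 1.94
wrist [0.5214 0.3851 0.2749] 0.015
side [0.5229 0.3862 0.2654] 0.05
top [ 0.5597  0.3673 -2.4577] 0.625
```

View pics/m_wrist.png

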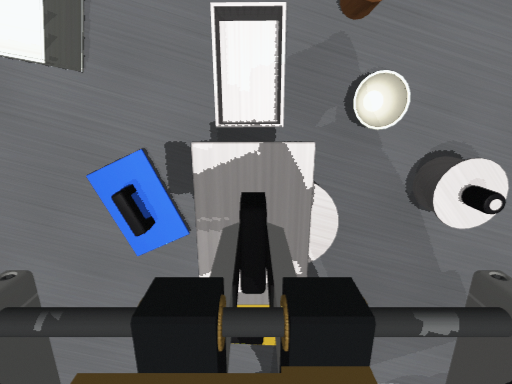

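arm_command(
  plan=[1,0.1,0.03,0,0,1,0.2,0.06,0,0,1,0.293,0.093,0,0,1,0.293,0.093,0,0,1,0.293,0.093,-0.08,0,1,0.293,0.093,-0.18,0,1,0.293,0.093,-0.25,0,1,0.293,0.093,-0.28,0,1,0.293,0.093,-0.302,0,1,0.293,0.093,-0.302,0,-0.1,0.293,0.093,-0.302,0,-0.1,0.293,0.093,-0.302,0,-0.1,0.293,0.093,-0.302,0,-0.1,0.293,0.093,-0.25,0,-0.1,0.293,0.093,-0.15,0,-0.1,0.293,0.093,-0.05,0,-0.1,0.293,0.093,0.05,0,-0.1,0.15,0.05,0.05,0,-0.1,0,0,0.05,0,-0.1,0,0,0.05,0],
)

```text
time_s: 29.65
ee_pos: [0.4012, 0.347, 0.4014]
eef_rot: [-3.141, -0.001, 0.274]
force: [0.2, -0.3, 0.6]
grip_width: 0.0518
```

```bash
python3 w.py n lid_oblong_grip .522 .385 .042 wrist,side,top
```

```text
29.65 [0.4012 0.347  0.4014] [-3.1412e+00 -6.0000e-04  2.7380e-01] 0.0518 [ 0.2 -0.3  0.6] q6 1.94
wrist [0.522  0.3863 0.2759] 0.014
side [0.5227 0.3875 0.2676] 0.042
top [0.5543 0.3551 0.7699] 0.634
```

View pics/n_wrist.png

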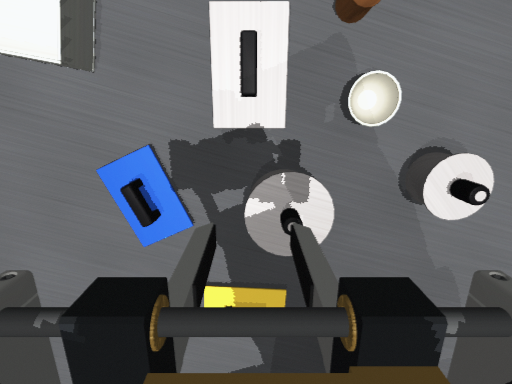

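```bash
python3 - <<'E'
import cv2
im=cv2.imread('pics/n_side.png');cv2.imwrite('pics/n_sidez.png',cv2.resize(im[110:340,130:380],None,fx=2.5,fy=2.5,interpolation=cv2.INTER_CUBIC))
E
```

```text
(no output)
```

View pics/n_sidez.png

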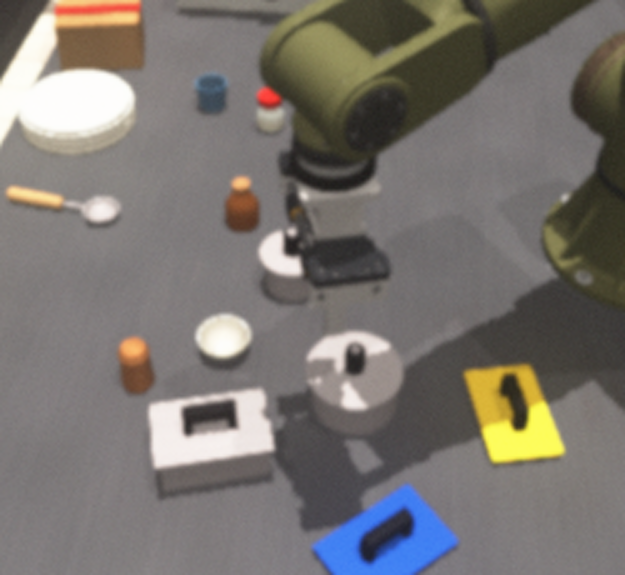

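arm_command(
  plan=[-0.1,-0.1,0.05,0.1,0,-0.1,-0.2,0.1,0.15,0,-0.1,-0.3,0.15,0.2,0,-0.1,-0.4,0.2,0.2,0,-0.1,-0.5,0.25,0.2,0,-0.1,-0.5,0.25,0.2,0,-0.1,-0.5,0.25,0.2,0],
)

```text
time_s: 30.65
ee_pos: [0.2039, 0.4487, 0.4804]
eef_rot: [3.141, 0.0, 0.275]
force: [0.8, -0.0, -0.1]
grip_width: 0.0517
```

```bash
for a in "lid_small_grip .462 .1065" "lid_big_grip .371 .294" "lid_square_grip .393 -.279" "lid_oblong_grip .522 .385"; do echo $a; python3 w.py z $a .042 top,side|tail -2; done; python3 w.py z2 sauce_bowl .534 .232 0 top,side;python3 w.py z2 cruet .545 -.006 0 top,side
python3 - <<'E'
import cv2,numpy as np
a=cv2.imread('pics/z_top.png')[80:260,120:420];b=cv2.imread('pics/z_side.png')[110:310,140:400]
cv2.imwrite('pics/zz.png',np.vstack([cv2.resize(a,(500,300)),cv2.resize(b,(500,300),interpolation=cv2.INTER_CUBIC)]))
E
```

```text
lid_small_grip .462 .1065
top [ 0.4637  0.1053 -0.0275] 0.065
side [0.4628 0.1069 0.1088] 0.05
lid_big_grip .371 .294
top [0.3762 0.2906 0.2197] 0.03
side [0.3737 0.2936 0.1595] 0.043
lid_square_grip .393 -.279
top [ 0.3954 -0.2817  0.7581] 0.04
side [ 0.3925 -0.279   0.7588] 0.068
lid_oblong_grip .522 .385
top [0.5238 0.3826 0.2666] 0.039
side [0.5229 0.3871 0.2701] 0.039
31.45 [0.2039 0.448  0.4807] [-3.1415e+00 -1.0000e-04  2.7320e-01] 0.0516 [-1.4  0.   0.3] q6 2.37
top [0.5356 0.2308 0.1154] 0.054
side [0.5344 0.2326 0.1523] 0.08
31.65 [0.2039 0.448  0.4807] [-3.1416 -0.      0.2732] 0.0519 [-0.1 -0.2  0.3] q6 2.37
top [ 0.5403 -0.0062  0.1415] 0.143
side [ 0.5491 -0.0037  0.1329] 0.384
```

View pics/zz.png

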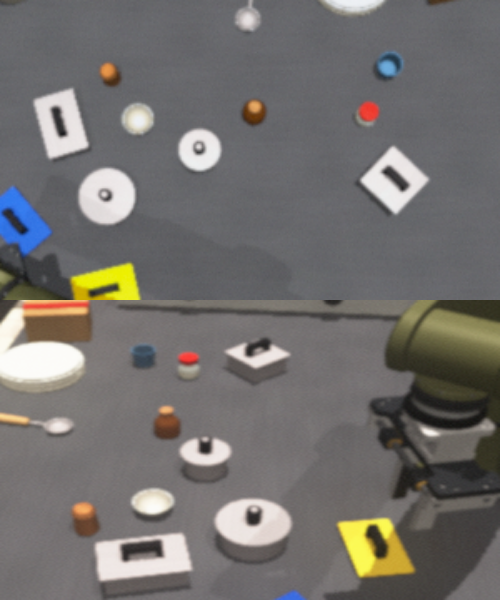

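The pictures show all four lids flat on their pans. The bystanders and the blue and yellow look-alikes are unmoved.

```bash
python3 -c "
from station import job
print(job.hand_in())"
```

```text
the job is handed in; nothing more can be done
None
```

All four lids are on their pans: big round, small round, square, then oblong, each placed in one go and let go. I handed the job in at about 31.7 s, with the gripper open and clear of everything.

- **Lids:** The top and side pictures show every lid flat on its rim and turned to match. With seated height assumed, each lid's fitted position is within about 5 mm of its pan's. That is inside the 7 mm play; the largest gap is the big lid in the top view, and the side view puts it at about 3 mm. The square and oblong lids are within about 0.03 rad of their pans.
- **Everything else:** The pans and the sauce bowl fitted where they stood at the start, within the 2–4 mm measuring error. The cruet stands upright in place, and the blue and yellow look-alikes were not touched.
- **Checks that failed or disagreed:**
  - The networks missed a few things in the wrist view, including the small lid just after I placed it. I checked that lid later from the top and side instead.
  - The top view could not measure the oblong pan properly while the arm covered it, but it agreed once the arm had moved away.
  - The cruet's side-view fit stayed poor, because its tapered shape doesn't match the plain cylinder I fitted. Its position there came out only about 4 mm from the first side-view fit.

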